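# Scan the code on the wide reagent jar

### The job

Take the hand-held code reader out of its dock and scan the striped label on the lid of the wide jar: aim straight down at the label with the reader's nose about 5 cm above it, and hold it still there for two seconds. Then stand the reader back on its nose in the dock and let go. Do not scan the narrow jar, and leave both jars standing where they are.

Things in the scene. Friction and masses are not known exactly. Their poses are not given: they have to be found in the camera images.
- reader_mid (a point): Centre of the loose hand-held code reader (160 g), 100 mm tall, standing on its nose: light grey head 54 x 54 mm, 26 mm high (40 mm square collar to 35 mm), then a dark grey upright handle, 36 mm along x by 30 mm along y. The point is on the axis, 50 mm above the nose; grip from above, 10 to 20 mm above the point. z points up the handle; the beam leaves the middle of the nose along -z.
- dock_floor (a point): Centre of the inner floor, 8 mm above the bench, of the reader's dock: a fixed white square tray 100 x 100 mm outside, 84 x 84 mm inside, its low rim 12 mm above this floor. z is up, x and y run along its sides. The reader starts standing in it, roughly central and roughly square; any spot standing flat inside the rim is good for its return.
- wide_jar_label (a point): Centre of the 30 x 30 mm white paper label with dark stripes on top of the lid of the wide jar, 80 mm above the bench. The jar is white with a dark grey screw lid, 100 mm in diameter (lid 90 mm), loose, about 0.55 kg. The label sits off the middle of the lid: the jar's axis is 24 mm from this point along -x. z is up.
- narrow_jar_label (a point): Centre of the like label on the narrow jar, which must not be scanned: a white jar with a dark grey lid, 62 mm in diameter (lid 52 mm), its top 80 mm above the bench, loose, about 0.3 kg. The label is in the middle of the lid. z is up.
Things that resemble listed ones, but are neither listed nor needed, are in the scene too. What is shaped like the part that bears reader_mid but green or pink is not meant.

How it is judged:
On the way:
1. the reader, pointing down, is held still with its beam on the wide jar's label (x of wide_jar_label in the frame of reader_mid between -0.015 and 0.015 m and y of wide_jar_label in the frame of reader_mid between -0.015 and 0.015 m and z of wide_jar_label in the frame of reader_mid between -0.135 and -0.072 m and angle between reader_mid's own z axis and vertical below 0.2 rad and linear speed of reader below 0.02 m/s and angular speed of reader below 0.2 rad/s), for 1 s.
At the end, for the whole second after the job is handed in: After a scan of at least 1 s (beam within 15 mm of the label centre, nose 22 to 85 mm above it, tilt under 11 degrees) the reader stands at rest, upright within 6 degrees, on the dock floor inside the rim; both jars upright and within 20 mm of where they stood (horizontal distance between reader_mid and dock_floor below 0.025 m and z of reader_mid in the frame of dock_floor between 0.044 and 0.056 m and angle between reader_mid's own z axis and vertical below 0.1 rad and linear speed of reader below 0.02 m/s and distance of each of wide_jar_label, narrow_jar_label from where it was at the start of the episode below 0.02 m and angle between each of wide_jar_label, narrow_jar_label's own z axis and vertical below 0.15 rad); the robot touches nothing.
It fails at once if the narrow jar's label is scanned (reader stopped with its beam on it, nose within 80 mm) (x of narrow_jar_label in the frame of reader_mid between -0.012 and 0.012 m and y of narrow_jar_label in the frame of reader_mid between -0.012 and 0.012 m and z of narrow_jar_label in the frame of reader_mid between -0.13 and -0.055 m and angle between reader_mid's own z axis and vertical below 0.2 rad and linear speed of reader below 0.003 m/s).
It fails at once if a jar is tipped over (angle between any of wide_jar_label, narrow_jar_label's own z axis and vertical above 0.5 rad).
It also fails if it takes over 58 s, if anything falls off the work surface, if the arm or the gripper's body presses on something with over 40 N, if the wrist force passes 120 N, or if a joint passes its speed limit or range.

### The arm

A 6-joint arm with a two-finger parallel gripper is mounted at the origin on the work surface. World frame = base frame: x ahead of the robot, y to its left, z up, the work surface at z = 0. Lengths are in m, angles in rad, forces in N, time in s.
With the tool pointing down it reaches from about 0.275 to 0.85 m from the base axis. Payload 19 kg.
Tool frame: the origin (TCP) lies midway between the tips of the shut fingers; the grasp point (between the pads) lies 19 mm behind it; z points along the fingers, x is the direction in which the jaws open and shut, and the axes are right-handed (so a half turn about z gives the same grasp; the last joint's range is limited). The gripper opens to 85 mm and grips with 20 to 120 N. Pads are 22 mm wide; open, the fingers measure 114 mm over their backs; the gripper's body (76 mm by 85 mm) begins 54 mm behind the grasp point. The pads swing forward as they close: fully open they stand 13 mm farther back than shut.
Start: joints at [-1.263, 0.15, 1.437, -0, 1.554, -0.134], TCP at [0.246, -0.52, 0.231] pointing down, gripper open.
Joint ranges: [-2.8, 2.8], [-0.68, 2.1], [0.12, 2.68], [-1.39, 4.53], [0.16, 2.79], [-2.81, 2.81]. Speed limits (rad/s): [1.89, 1.89, 2.22, 3.01, 3.01, 3.01].

### API

Orientations are given as a rotation vector (axis times angle).
In Python, from bench import r gives the robot as it stands. The module is installed in compiled form; this text tells all that it offers.
- The arm moves only by the tool jog_arm, never from a script. Its argument "plan" is a list of rows, each an object with "slide": the shift along the tool's x, y, z in mm, a list of three; "rotation": the turn, a rotation vector about the tool's x, y, z in rad, a list of three. A call has 1 to 12 rows; each row is the pose to reach, as a shift and turn from the pose measured when the call began, along the tool's axes at that moment; what a row does not reach only later rows make up. A row lasts 1/8 s, in which the tool goes at most 62.5 mm and 10.7 degrees, less where a joint would pass 70% of its speed; a pose out of reach is approached as far as the arm can. A call with a gripper value outside its range is refused whole. "gripper" is the finger opening in mm, from 0 to 85.4, set as the call begins (left out, the last holds). The fingers move at their own pace and stop on an object; "grip_force" is the grip in N (left out, the last holds). Time passes only in rows, so rows that repeat a pose let the fingers close. It gives the time, the measured TCP pose, the force and the opening at its end, in the units of the state.
- r.observe(): the state, without advancing time (a new reading comes with each control period).
- r.grab_frame(name): name is "scene" or "top"; returns the picture (420x560x3 uint8, blue, green, red); there is no depth.
- r.get_calibration(name): a dict with "mtx" (3x3 intrinsics, pixels), "T" (4x4, takes a point from camera to world coordinates). Camera axes: x right, y down, z forward; pixel columns grow to the right and rows downward; lengths in m; the calibration is good to about 2 mm. A picture is of the moment at which its call begins. get_calibration takes no time and is no camera call.
- r.job_done(): hands the job in, once; it reports no verdict.
The state is a dict: "time_s": time; "joints": joint angles; "dq": joint speeds; "joint_efforts": joint torques, N m; "tcp_pos": TCP position; "tcp_rot": TCP orientation; "ft_force": force on the tool from outside, world axes, zero at the start; "moment": the same for the moment, N m; "grip_width": finger opening in m.
Only numpy, scipy, OpenCV 4.12 (cv2) and the standard library are available. Lean on these libraries where they do the work, as an engineer would, in place of code of your own. Each camera call takes 0.05 s, during which the arm holds its last target.

## Working session

There is one attempt and no reset: what is moved stays moved. The work goes in short steps, Python scripts to look and compute and a tool call to move; the robot and the scene stay as the last step left them, time stands still between calls to the robot, and variables do not carry over. Pictures are saved under pics/ and viewed, and the job is handed in when it is done.

Besides the shell and the picture viewer there is one more tool, called after "Request:" by a JSON object that holds its "method" and its "body", one argument or row to a line. jog_arm: Moves the arm, as the interface text tells. Its arguments: {"type":"object","properties":{"plan":{"type":"array"},"gripper":{"type":"number"},"grip_force":{"type":"number"}},"required":["plan"]}

```bash
mkdir -p pics
python3 - <<'E'
from bench import r
import cv2,numpy as np
for n in("scene","top"):
    cv2.imwrite(f"pics/{n}0.png",r.grab_frame(n)); c=r.get_calibration(n); print(n,np.round(c["mtx"],1).tolist(),np.round(c["T"],3).tolist())
print(r.observe())
E
```

```text
scene [[407.2, 0.0, 272.4], [0.0, 407.2, 202.9], [0.0, 0.0, 1.0]] [[0.25, 0.822, -0.512, 0.966], [0.968, -0.209, 0.138, -0.049], [0.006, -0.53, -0.848, 0.873], [0.0, 0.0, 0.0, 1.0]]
top [[384.0, 0.0, 276.0], [0.0, 384.0, 200.0], [0.0, 0.0, 1.0]] [[0.017, -0.996, 0.086, 0.409], [-1.0, -0.018, -0.013, 0.071], [0.015, -0.086, -0.996, 0.871], [0.0, 0.0, 0.0, 1.0]]
{'time_s': 0.1, 'joints': array([-1.26300241e+00,  1.50917314e-01,  1.43789938e+00,  2.99120680e-05,
        1.55377831e+00, -1.33972438e-01]), 'dq': array([-0.00079966,  0.00046535, -0.00118373,  0.00047766, -0.00039846,
       -0.00047965]), 'joint_efforts': array([ 4.38926174e-03, -7.14381480e+01, -5.71791923e+01, -9.75782041e-05,
        7.09850938e-03,  5.32392767e-05]), 'tcp_pos': array([ 0.24578025, -0.51961166,  0.23078011]), 'tcp_rot': array([-2.65360432e+00,  1.68041475e+00,  1.17530443e-03]), 'ft_force': array([-0.35549019,  0.15724796,  0.06614936]), 'moment': array([ 0.03336109,  0.0225697 , -0.03728461]), 'grip_width': 0.08549849541394003}
```

View pics/scene0.png

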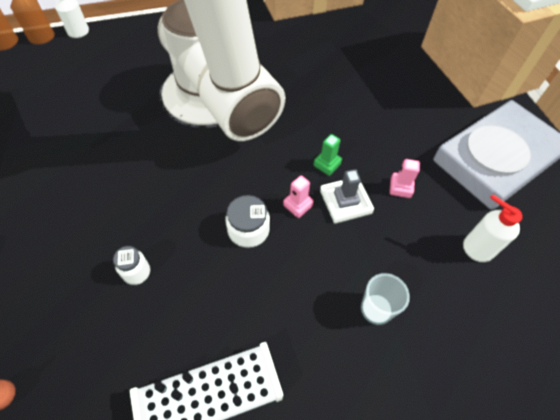

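View pics/top0.png

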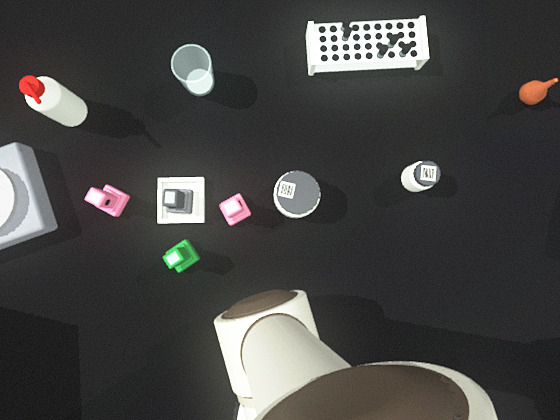

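Run:
```python
import cv2,numpy as np
s=cv2.imread("pics/scene0.png");t=cv2.imread("pics/top0.png")
a=cv2.resize(s[155:230,310:410],None,fx=4,fy=4,interpolation=cv2.INTER_CUBIC)
b=cv2.resize(t[165:240,140:240],None,fx=4,fy=4,interpolation=cv2.INTER_CUBIC)
c=cv2.resize(s[185:260,210:310],None,fx=4,fy=4,interpolation=cv2.INTER_CUBIC)
d=cv2.resize(t[160:235,250:350],None,fx=4,fy=4,interpolation=cv2.INTER_CUBIC)
cv2.imwrite("pics/crop0.png",np.vstack([np.hstack([a,b]),np.hstack([c,d])]))
```

```text
(no output)
```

View pics/crop0.png

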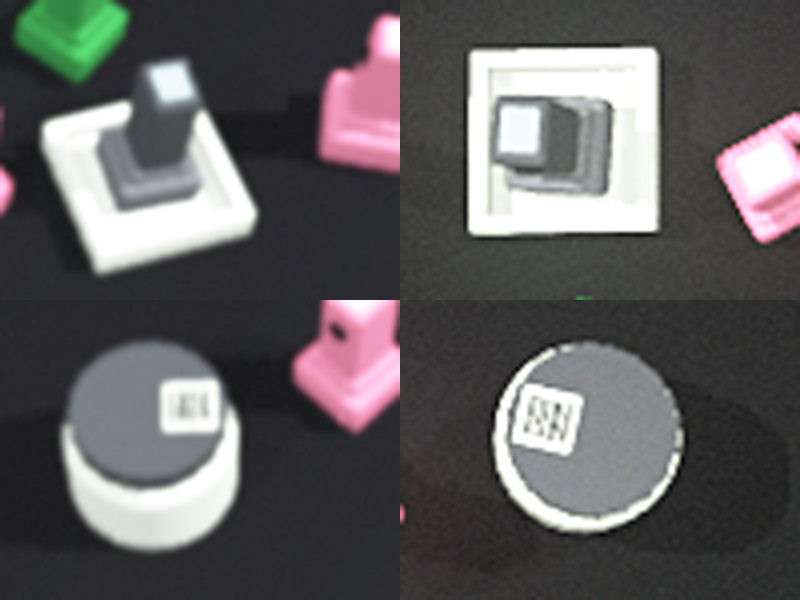

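```bash
cat > h.py <<'E'
import numpy as np
from bench import r
def ray(n,p):
    c=r.get_calibration(n);d=c["T"][:3,:3]@np.linalg.solve(c["mtx"],[p[0],p[1],1.]);return c["T"][:3,3],d
def plane(n,p,z):
    o,d=ray(n,p);return o+d*(z-o[2])/d[2]
def tri(ps,pt):
    o1,d1=ray("scene",ps);o2,d2=ray("top",pt)
    k=np.linalg.lstsq(np.c_[d1,-d2],o2-o1,rcond=None)[0]
    a,b=o1+d1*k[0],o2+d2*k[1];return (a+b)/2,np.linalg.norm(a-b)
E
python3 - <<'E'
import cv2,numpy as np
from h import *
I={n:cv2.imread(f"pics/{n}0.png") for n in("scene","top")}
def bright(n,x0,y0,x1,y1,th):
    g=cv2.cvtColor(I[n],cv2.COLOR_BGR2GRAY)[y0:y1,x0:x1]
    g=cv2.resize(g,None,fx=4,fy=4,interpolation=cv2.INTER_CUBIC)
    m=(g>th).astype(np.uint8)
    cs,_=cv2.findContours(m,cv2.RETR_EXTERNAL,cv2.CHAIN_APPROX_NONE)
    out=[]
    for c in cs:
        if cv2.contourArea(c)<60: continue
        rr=cv2.minAreaRect(c); out.append(((rr[0][0]+.5)/4-.5+x0,(rr[0][1]+.5)/4-.5+y0,cv2.contourArea(c)/16,np.round(np.array(rr[1])/4,1),rr[2],(cv2.boxPoints(rr)+.5)/4-.5+[x0,y0]))
    return out
B={"rs":("scene",342,166,362,181,140),"rt":("top",163,188,176,208,140),
"dt":("top",145,165,215,235,120),"ds":("scene",315,172,378,228,130),
"ws":("scene",247,203,266,221,150),"wt":("top",275,178,299,202,150),
"ns":("scene",115,247,136,267,150),"nt":("top",418,162,442,185,150)}
R={}
for k,v in B.items():
    o=sorted(bright(*v),key=lambda q:-q[2]); R[k]=o
    for q in o[:3]: print(k,np.round(q[:3],1),q[3],round(q[4],1))
for k in "rwn":
    p,e=tri(R[k+"s"][0][:2],R[k+"t"][0][:2]); print(k,p.round(4),round(e,4))
for z in(.02,): print("dock top corners",[plane("top",c,z)[:2].round(4).tolist() for c in R["dt"][0][5]],plane("top",R["dt"][0][:2],z).round(4))
print("reader top plane", plane("top",R["rt"][0][:2],.108).round(4),plane("scene",R["rs"][0][:2],.108).round(4))
print([plane("top",c,.108)[:2].round(4).tolist() for c in R["rt"][0][5]])
for k in "wn":
  print(k,plane("top",R[k+"t"][0][:2],.08).round(4),plane("scene",R[k+"s"][0][:2],.08).round(4),[plane("top",c,.08)[:2].round(4).tolist() for c in R[k+"t"][0][5]])
E
```

```text
rs [352.5 175.5  95.4] [11.6  9.9] 69.8
rt [169.2 197.6 156.6] [15.  12.2] 90.0
rt [169.  191.6  19. ] [ 8.  12.8] 90.0
rt [165.  206.2   7.1] [2.2 4.8] 90.0
dt [ 180.4  199.9 2192.2] [46.7 48. ] 89.4
ds [ 346.8  198.8 1236.2] [40.8 47.6] 75.1
ds [352.5 176.4  91.8] [ 9.5 12.2] 90.0
ws [257.2 212.  223.8] [16.8 16.2] 90.0
wt [285.1 189.5 314.9] [23.8 21. ] 90.0
ns [125.1 256.8 263.9] [17.2 17.5] 90.0
nt [428.  172.7 247.5] [16.5 16.3] 4.9
nt [419.8 163.    6.1] [2.8 4.2] 90.0
r [0.4763 0.274  0.1065] 0.0006
w [0.5001 0.0415 0.0762] 0.001
n [ 0.5406 -0.2559  0.0804] 0.001
dock top corners [[0.5299, 0.3274], [0.533, 0.2209], [0.4289, 0.2165], [0.4261, 0.3219]] [0.4792 0.2717 0.02  ]
reader top plane [0.4761 0.2733 0.108 ] [0.4772 0.2737 0.108 ]
[[0.4908, 0.286], [0.4913, 0.2617], [0.4613, 0.2605], [0.4609, 0.2848]]
w [0.4997 0.0421 0.08  ] [0.5022 0.0406 0.08  ] [[0.5242, 0.0643], [0.525, 0.0206], [0.4754, 0.02], [0.4746, 0.0634]]
n [ 0.5406 -0.2566  0.08  ] [ 0.5405 -0.2556  0.08  ] [[0.5245, -0.2377], [0.559, -0.2411], [0.5567, -0.2757], [0.5222, -0.2721]]
```

Run:
```python
import cv2,numpy as np
from h import *
I={n:cv2.imread(f"pics/{n}0.png") for n in("scene","top")}
def comp(n,seed,th,er=0,chan="min"):
    im=I[n]; g=im.min(2); x,y=map(int,seed); x0,y0=x-40,max(y-40,0)
    g=cv2.resize(g[y0:y+40,x0:x+40],None,fx=8,fy=8,interpolation=cv2.INTER_CUBIC)
    m=(g>th).astype(np.uint8); m=cv2.morphologyEx(m,cv2.MORPH_CLOSE,np.ones((17,17))) if er else m
    if er: m=cv2.morphologyEx(m,cv2.MORPH_OPEN,np.ones((er,er)))
    _,l,_,_=cv2.connectedComponentsWithStats(m)
    k=l[int((seed[1]-y0+.5)*8),int((seed[0]-x0+.5)*8)]
    c=max(cv2.findContours((l==k).astype(np.uint8),0,1)[0],key=cv2.contourArea)
    rr=cv2.minAreaRect(c); f=lambda q:(np.array(q)+.5)/8-.5+[x0,y0]
    return f(rr[0]),np.array(rr[1])/8,rr[2],f(cv2.boxPoints(rr))
S={"ws":comp("scene",(257,210),160,41),"wt":comp("top",(287,189),160,81),
"rs":comp("scene",(352.5,175.5),140),"rt":comp("top",(170,197),150,31)}
for k,v in S.items(): print(k,v[0].round(1),v[1].round(1),round(v[2],1))
for k in "wr":
    p,e=tri(S[k+"s"][0],S[k+"t"][0]); print(k,p.round(4),round(e,4))
    z={"w":.08,"r":.108}[k]
    print([plane(n,S[k+n[0]][0],z).round(4).tolist() for n in("scene","top")],[plane("top",c,z)[:2].round(4).tolist() for c in S[k+"t"][3]])
# decoys & lid
for n in I:
    h=cv2.cvtColor(I[n],cv2.COLOR_BGR2HSV)
    for nm,lo,hi in(("pink",(150,60,100),(178,255,255)),("green",(45,80,60),(80,255,255))):
        for c in cv2.findContours(cv2.inRange(h,lo,hi),0,1)[0]:
            if cv2.contourArea(c)>100:
                x,y,w,hh=cv2.boundingRect(c); print(n,nm,(x,y,w,hh),[plane(n,q,.013)[:2].round(3).tolist() for q in((x,y),(x+w,y+hh))])
# jar lid edge via hough-free: dark grey lid fit in top
t=I["top"]; g=cv2.cvtColor(t,cv2.COLOR_BGR2GRAY)[150:240,255:340]; m=(g>75).astype(np.uint8)
c=max(cv2.findContours(m,0,1)[0],key=cv2.contourArea); (cx,cy),rad=cv2.minEnclosingCircle(c); print("jar circ",cx+255,cy+150,rad,plane("top",(cx+255,cy+150),.07))
```

```text
ws [258.6 211.1] [14.  18.6] 90.0
wt [284.1 189. ] [19.1 15.1] 0.0
rs [352.5 175.4] [10.5 10.4] 77.7
rt [180.3 199.8] [46.6 47.6] 89.6
w [0.5007 0.0441 0.0803] 0.0
[[0.5005, 0.0442, 0.08], [0.5007, 0.0441, 0.08]] [[0.4846, 0.0637], [0.5162, 0.0642], [0.5169, 0.0245], [0.4853, 0.0241]]
r [0.4751 0.2627 0.1066] 0.0223
[[0.477, 0.2737, 0.108], [0.4721, 0.2512, 0.108]] [[0.5175, 0.3006], [0.52, 0.2059], [0.427, 0.2022], [0.4248, 0.2959]]
scene pink (283, 175, 31, 43) [[0.371, 0.139], [0.514, 0.178]]
scene pink (390, 158, 31, 40) [[0.387, 0.432], [0.524, 0.457]]
scene green (313, 133, 30, 43) [[0.252, 0.258], [0.412, 0.289]]
top pink (219, 193, 32, 33) [[0.497, 0.188], [0.424, 0.114]]
top pink (84, 184, 46, 33) [[0.512, 0.489], [0.44, 0.384]]
top green (162, 239, 38, 34) [[0.392, 0.311], [0.319, 0.224]]
jar circ 296.0094337463379 193.9905662536621 24.17868423461914 [0.49182098 0.01870591 0.07      ]
```

Run:
```python
import cv2,numpy as np
s=cv2.imread("pics/scene0.png");t=cv2.imread("pics/top0.png")
f=lambda im,x,y:cv2.resize(im[y:y+25,x:x+33],None,fx=12,fy=12,interpolation=cv2.INTER_CUBIC)
cv2.imwrite("pics/crop1.png",np.vstack([np.hstack([f(t,270,178),f(s,240,200)]),np.hstack([f(t,158,185),f(s,336,166)])]))
```

```text
(no output)
```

View pics/crop1.png

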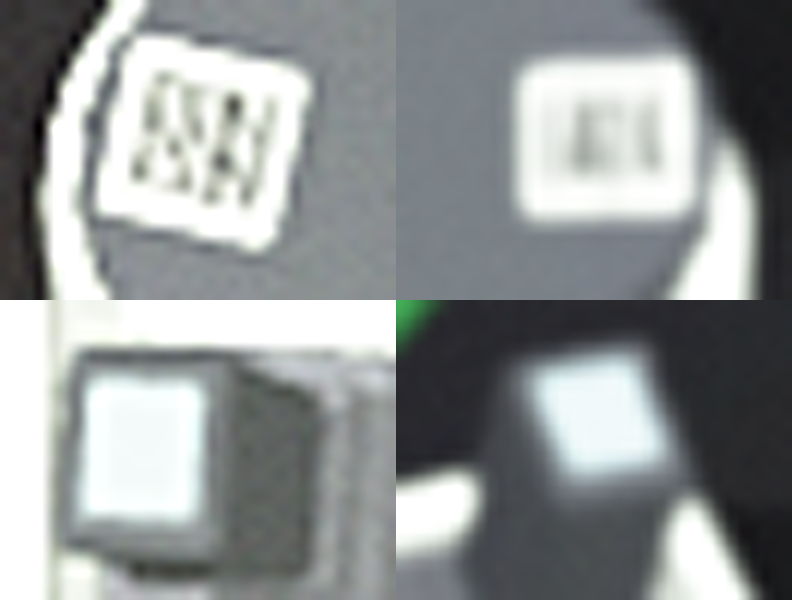

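Run:
```python
from h import *
for k,a,b,z in(("w",(257.04,211.04),(286.4,189.2),.08),("r",(352.7,175.1),(169.6,197.0),.108)):
    p,e=tri(a,b);print(k,p.round(4),round(e,4),plane("scene",a,z)[:2].round(4),plane("top",b,z)[:2].round(4))
P=[plane("top",(158+x/12-.46,185+(y-300)/12-.46),.108)[:2] for x,y in((80,378),(205,378),(193,522),(78,518))]
print(np.round(P,4).tolist())
# dock outline (rim top z .02) via top mask component, two heights
P=[plane("top",q,.02)[:2] for q in ((157.2,177.0),(204.7,177.0),(204.5,223.7),(157.0,223.7))];print(np.round(P,4).tolist(),np.mean(P,0))
# scene dock corners from crop0 (rim top): left, top, right, bottom
Q=[(310+x/4-.4,155+y/4-.4) for x,y in((42,130),(188,93),(257,212),(103,262))]
P=[plane("scene",q,.02)[:2] for q in Q];print(np.round(P,4).tolist(),np.mean(P,0))
```

```text
w [0.5004 0.04   0.0815] 0.0011 [0.4996 0.0407] [0.5004 0.0394]
r [0.4773 0.273  0.1098] 0.0016 [0.4762 0.2746] [0.4773 0.2726]
[[0.489, 0.2838], [0.4894, 0.2631], [0.4654, 0.2642], [0.4657, 0.2831]]
[[0.5294, 0.3252], [0.5314, 0.2197], [0.4274, 0.2168], [0.4256, 0.3211]] [0.47846161 0.27068462]
[[0.4349, 0.2185], [0.4306, 0.3185], [0.5253, 0.3277], [0.5355, 0.2243]] [0.48155964 0.27224929]
```

```bash
cat >> h.py <<'E'
from scipy.spatial.transform import Rotation as Ro
def rel(pos,yaw):
    o=r.observe();R=Ro.from_rotvec(o["tcp_rot"]);T=Ro.from_matrix(np.array([[np.cos(yaw),np.sin(yaw),0],[np.sin(yaw),-np.cos(yaw),0],[0,0,-1]]))
    print("t",round(o["time_s"],2),"tcp",o["tcp_pos"].round(4),"slide",(R.inv().apply(np.array(pos)-o["tcp_pos"])*1000).round(1),"rot",(R.inv()*T).as_rotvec().round(4),"w",round(o["grip_width"],4),"F",o["ft_force"].round(1))
E
python3 - <<'E'
from h import *
S=[(310+x/4-.4,155+y/4-.4) for x,y in((42,130),(188,93),(257,212),(103,262))]
T=[(204.5,223.7),(157.0,223.7),(157.2,177.0),(204.7,177.0)]
for a,b in zip(S,T): p,e=tri(a,b);print(p.round(4),round(e,4))
rel((.477,.2735,.20),.03)
rel((.36,-.12,.23),-.5)
E
```

```text
[0.428  0.2202 0.0092] 0.0032
[0.4256 0.3227 0.0121] 0.0015
[0.5287 0.324  0.0265] 0.0015
[0.5327 0.2232 0.0152] 0.0053
t 0.1 tcp [ 0.2458 -0.5196  0.2308] slide [-618.1 -548.1   31.5] rot [-7.000e-04  8.000e-04 -1.159e+00] w 0.0855 F [-0.4  0.2  0.1]
t 0.1 tcp [ 0.2458 -0.5196  0.2308] slide [-312.4 -274.1    1.1] rot [-5.00e-04  9.00e-04 -6.29e-01] w 0.0855 F [-0.4  0.2  0.1]
```

Request:
{"method": "jog_arm", "body": {
  "plan": [
    {"slide": [-618, -548, 31], "rotation": [0, 0, -1.16]},
    {"slide": [-618, -548, 31], "rotation": [0, 0, -1.16]},
    {"slide": [-618, -548, 31], "rotation": [0, 0, -1.16]},
    {"slide": [-618, -548, 31], "rotation": [0, 0, -1.16]},
    {"slide": [-618, -548, 31], "rotation": [0, 0, -1.16]},
    {"slide": [-618, -548, 31], "rotation": [0, 0, -1.16]},
    {"slide": [-618, -548, 31], "rotation": [0, 0, -1.16]},
    {"slide": [-618, -548, 31], "rotation": [0, 0, -1.16]},
    {"slide": [-618, -548, 31], "rotation": [0, 0, -1.16]},
    {"slide": [-618, -548, 31], "rotation": [0, 0, -1.16]},
    {"slide": [-618, -548, 31], "rotation": [0, 0, -1.16]},
    {"slide": [-618, -548, 31], "rotation": [0, 0, -1.16]}
  ],
  "gripper": 85
}}

```text
time_s: 1.6
tcp_pos: [0.4555, 0.2021, 0.2032]
tcp_rot: [-3.14, -0.049, 0.0]
ft_force: [2.2, -1.0, 0.2]
grip_width: 0.0852
```

Run:
```python
from h import *
rel((.477,.2735,.20),.03)
```

```text
t 1.6 tcp [0.4555 0.2021 0.2032] slide [ 23.7 -70.7   3.2] rot [-0.0009  0.0001  0.0015] w 0.0852 F [ 2.2 -1.   0.2]
```

Request:
{"method": "jog_arm", "body": {
  "plan": [
    {"slide": [23.5, -70.7, 3], "rotation": [0, 0, 0]},
    {"slide": [23.5, -70.7, 3], "rotation": [0, 0, 0]},
    {"slide": [23.5, -70.7, 3], "rotation": [0, 0, 0]},
    {"slide": [23.5, -70.7, 40], "rotation": [0, 0, 0]},
    {"slide": [23.5, -70.7, 70], "rotation": [0, 0, 0]},
    {"slide": [23.5, -70.7, 70], "rotation": [0, 0, 0]}
  ]
}}

```text
time_s: 2.35
tcp_pos: [0.4758, 0.2718, 0.1319]
tcp_rot: [3.141, 0.047, -0.005]
ft_force: [0.3, 0.4, 0.6]
grip_width: 0.0853
```

Run:
```python
from h import *
import cv2
rel((.477,.2735,.052),.03)
a=r.grab_frame("scene");b=r.grab_frame("top")
f=lambda im,x,y:cv2.resize(im[y:y+120,x:x+100],None,fx=4,fy=4,interpolation=cv2.INTER_CUBIC)
cv2.imwrite("pics/g1.png",np.hstack([f(a,300,120),f(b,130,140)]))
```

```text
t 2.35 tcp [0.4758 0.2718 0.1319] slide [ 1.5 -1.7 79.9] rot [0.0004 0.0031 0.    ] w 0.0853 F [0.3 0.4 0.6]
```

View pics/g1.png

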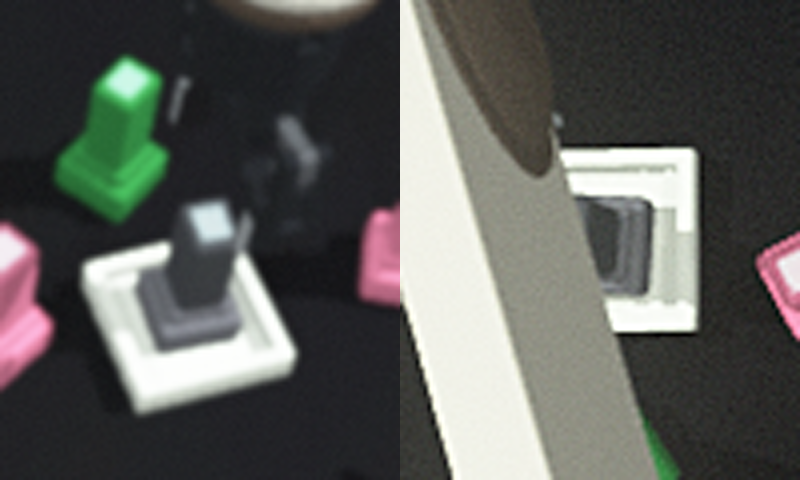

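Run:
```python
from h import *
c=r.get_calibration("scene");W=np.linalg.inv(c["T"])
for p in((.433,.272,.145),(.518,.272,.145),(.477,.2735,.108),(.477,.2735,.145),(.518,.2735,.108)):
    q=c["mtx"]@(W@[*p,1])[:3];q=q[:2]/q[2];print(p,q.round(1),((q-[300,120])*4).round())
```

```text
(0.433, 0.272, 0.145) [347.8 151. ] [191. 124.]
(0.518, 0.272, 0.145) [361.2 180.4] [245. 242.]
(0.477, 0.2735, 0.108) [352.4 175.5] [210. 222.]
(0.477, 0.2735, 0.145) [355.2 165.8] [221. 183.]
(0.518, 0.2735, 0.108) [358.7 189.7] [235. 279.]
```

Left view: the open pads straddle the grey handle (crop 180,100 and 245,235, predicted 191,124 and 245,242), reader top at (212,220), with decoys clear of the fingers. I'll descend and close.

Request:
{"method": "jog_arm", "body": {
  "plan": [
    {"slide": [1.5, -1.7, 20], "rotation": [0, 0, 0]},
    {"slide": [1.5, -1.7, 50], "rotation": [0, 0, 0]},
    {"slide": [1.5, -1.7, 72], "rotation": [0, 0, 0]},
    {"slide": [1.5, -1.7, 79], "rotation": [0, 0.003, 0]},
    {"slide": [1.5, -1.7, 79], "rotation": [0, 0.003, 0]},
    {"slide": [1.5, -1.7, 79], "rotation": [0, 0.003, 0]}
  ]
}}

```text
time_s: 3.2
tcp_pos: [0.4793, 0.2748, 0.057]
tcp_rot: [-3.139, -0.048, -0.009]
ft_force: [-0.3, 0.6, 0.0]
grip_width: 0.0851
```

Run:
```python
from h import *
rel((.477,.2735,.052),.03)
```

```text
t 3.2 tcp [0.4793 0.2748 0.057 ] slide [-2.4  1.2  5. ] rot [-0.0018 -0.0057  0.0004] w 0.0851 F [-0.3  0.6  0. ]
```

Request:
{"method": "jog_arm", "body": {
  "plan": [
    {"slide": [-2, 1, 4], "rotation": [0, -0.005, 0]},
    {"slide": [-2, 1, 4], "rotation": [0, -0.005, 0]},
    {"slide": [-2, 1, 4], "rotation": [0, -0.005, 0]}
  ]
}}

```text
time_s: 3.58
tcp_pos: [0.4774, 0.2737, 0.0531]
tcp_rot: [-3.139, -0.048, -0.001]
ft_force: [0.8, -0.8, 0.0]
grip_width: 0.085
```

Run:
```python
from h import *
rel((.477,.2735,.052),.03)
```

```text
t 3.58 tcp [0.4774 0.2737 0.0531] slide [-0.4  0.2  1.1] rot [-0.0018 -0.0008  0.0003] w 0.085 F [ 0.8 -0.8  0. ]
```

Request:
{"method": "jog_arm", "body": {
  "plan": [
    {"slide": [0, 0, 0], "rotation": [-0.002, 0, 0]},
    {"slide": [0, 0, 0], "rotation": [-0.002, 0, 0]},
    {"slide": [0, 0, 0], "rotation": [-0.002, 0, 0]},
    {"slide": [0, 0, 0], "rotation": [-0.002, 0, 0]},
    {"slide": [0, 0, 0], "rotation": [-0.002, 0, 0]},
    {"slide": [0, 0, 0], "rotation": [-0.002, 0, 0]},
    {"slide": [0, 0, 0], "rotation": [-0.002, 0, 0]},
    {"slide": [0, 0, 0], "rotation": [-0.002, 0, 0]}
  ],
  "gripper": 20,
  "grip_force": 45
}}

```text
time_s: 4.58
tcp_pos: [0.4774, 0.2737, 0.0532]
tcp_rot: [3.141, 0.048, 0.001]
ft_force: [-1.3, -0.4, 4.8]
grip_width: 0.0359
```

Run:
```python
from h import *
rel((.477,.2735,.175),.03)
```

```text
t 4.58 tcp [0.4774 0.2737 0.0532] slide [  -0.3    0.3 -121.8] rot [ 0.0002 -0.0009  0.0003] w 0.0359 F [-1.3 -0.4  4.8]
```

Request:
{"method": "jog_arm", "body": {
  "plan": [
    {"slide": [0, 0, -12], "rotation": [0, 0, 0]},
    {"slide": [0, 0, -35], "rotation": [0, 0, 0]},
    {"slide": [0, 0, -65], "rotation": [0, 0, 0]},
    {"slide": [0, 0, -95], "rotation": [0, 0, 0]},
    {"slide": [0, 0, -120], "rotation": [0, 0, 0]},
    {"slide": [0, 0, -130], "rotation": [0, 0, 0]},
    {"slide": [0, 0, -130], "rotation": [0, 0, 0]},
    {"slide": [0, 0, -130], "rotation": [0, 0, 0]}
  ]
}}

```text
time_s: 5.58
tcp_pos: [0.4769, 0.2736, 0.1821]
tcp_rot: [3.141, 0.048, -0.001]
ft_force: [-0.8, 0.6, -1.9]
grip_width: 0.0358
```

Run:
```python
from h import *
import cv2
rel((.500,.0395,.175),.03)
a=r.grab_frame("scene");b=r.grab_frame("top")
f=lambda im,x,y:cv2.resize(im[y:y+140,x:x+100],None,fx=4,fy=4,interpolation=cv2.INTER_CUBIC)
cv2.imwrite("pics/g2.png",np.hstack([f(a,310,100),f(b,130,130)]))
```

```text
t 5.58 tcp [0.4769 0.2736 0.1821] slide [ 15.9 234.7   7.2] rot [0.0007 0.0006 0.0004] w 0.0358 F [-0.8  0.6 -1.9]
```

View pics/g2.png

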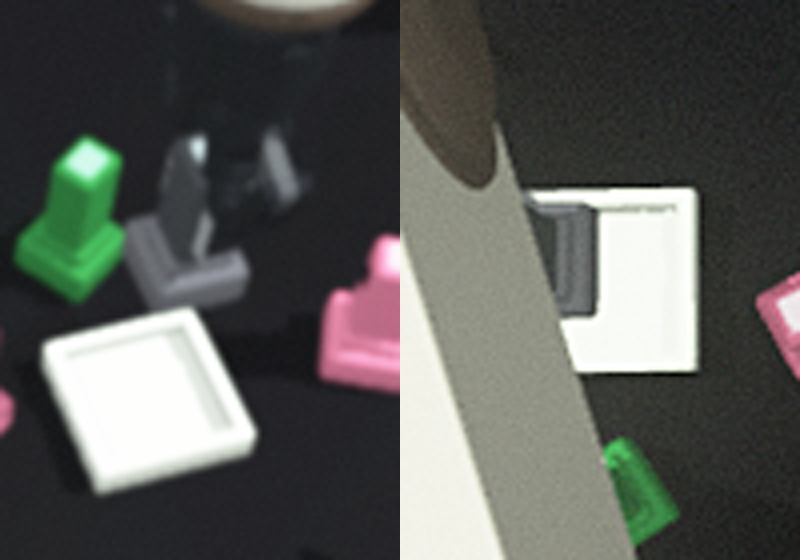

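The reader hangs upright in the jaws (scene crop 190,230) above the empty dock. Next is the wide label.

Request:
{"method": "jog_arm", "body": {
  "plan": [
    {"slide": [1, 12, 0], "rotation": [0, 0, 0]},
    {"slide": [3, 40, 0], "rotation": [0, 0, 0]},
    {"slide": [6, 80, 0], "rotation": [0, 0, 0]},
    {"slide": [9, 120, 0], "rotation": [0, 0, 0]},
    {"slide": [11, 160, 0], "rotation": [0, 0, 0]},
    {"slide": [14, 200, 0], "rotation": [0, 0, 0]},
    {"slide": [16, 225, 3], "rotation": [0, 0, 0]},
    {"slide": [16, 234.5, 7], "rotation": [0, 0, 0]},
    {"slide": [16, 234.5, 7], "rotation": [0, 0, 0]},
    {"slide": [16, 234.5, 7], "rotation": [0, 0, 0]}
  ]
}}

```text
time_s: 6.92
tcp_pos: [0.5, 0.0403, 0.1753]
tcp_rot: [3.141, 0.049, -0.001]
ft_force: [-0.2, 0.1, -1.7]
grip_width: 0.036
```

Run:
```python
from h import *
import cv2
rel((.500,.0395,.175),.03)
a=r.grab_frame("scene");b=r.grab_frame("top")
f=lambda im,x,y:cv2.resize(im[y:y+140,x:x+100],None,fx=4,fy=4,interpolation=cv2.INTER_CUBIC)
cv2.imwrite("pics/g3.png",np.hstack([f(a,210,120),f(b,250,130)]))
g=lambda im,x,y:cv2.resize(im[y:y+140,x:x+100],None,fx=4,fy=4,interpolation=cv2.INTER_CUBIC)
cv2.imwrite("pics/g3d.png",np.hstack([g(a,300,120),g(b,130,130)]))
```

```text
t 6.92 tcp [0.5    0.0403 0.1753] slide [-0.   0.8  0.3] rot [0.0005 0.0006 0.0009] w 0.036 F [-0.2  0.1 -1.7]
```

View pics/g3.png

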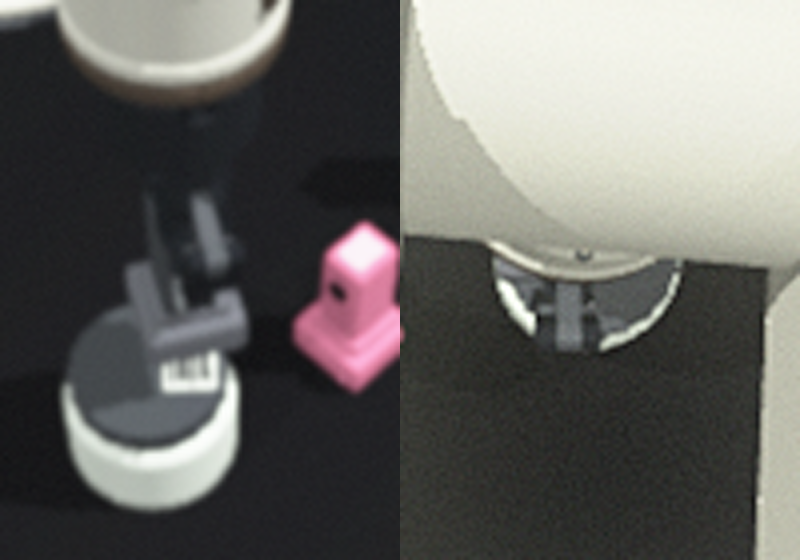

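View pics/g3d.png

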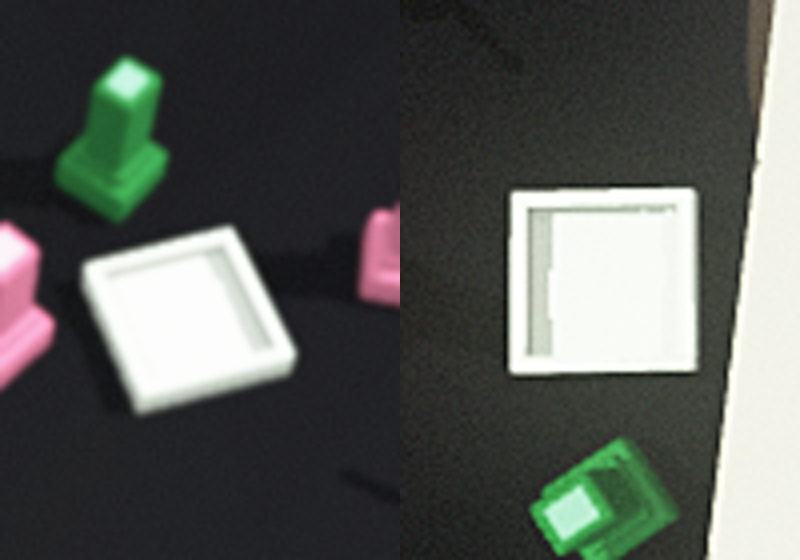

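Run:
```python
from h import *
c=r.get_calibration("scene");W=np.linalg.inv(c["T"])
for p in((27,27,.13),(27,-27,.13),(27,-27,.156),(27,27,.156),(-27,-27,.156),(-27,-27,.13)):
    p=(.5+(p[0]-.03*p[1])/1e3,.0403+(p[1]+.03*p[0])/1e3,p[2])
    q=c["mtx"]@(W@[*p,1])[:3];q=q[:2]/q[2];print(p,((q-[210,120])*4).round())
```

```text
(0.52619, 0.06811, 0.13) [247. 347.]
(0.52781, 0.014110000000000001, 0.13) [149. 371.]
(0.52781, 0.014110000000000001, 0.156) [147. 345.]
(0.52619, 0.06811, 0.156) [247. 321.]
(0.47381, 0.012490000000000005, 0.156) [122. 262.]
(0.47381, 0.012490000000000005, 0.13) [125. 289.]
```

Request:
{"method": "jog_arm", "body": {
  "plan": [
    {"slide": [0, 0, 0], "rotation": [0, 0, 0]},
    {"slide": [0, 0, 0], "rotation": [0, 0, 0]},
    {"slide": [0, 0, 0], "rotation": [0, 0, 0]},
    {"slide": [0, 0, 0], "rotation": [0, 0, 0]},
    {"slide": [0, 0, 0], "rotation": [0, 0, 0]},
    {"slide": [0, 0, 0], "rotation": [0, 0, 0]},
    {"slide": [0, 0, 0], "rotation": [0, 0, 0]},
    {"slide": [0, 0, 0], "rotation": [0, 0, 0]},
    {"slide": [0, 0, 0], "rotation": [0, 0, 0]},
    {"slide": [0, 0, 0], "rotation": [0, 0, 0]},
    {"slide": [0, 0, 0], "rotation": [0, 0, 0]},
    {"slide": [0, 0, 0], "rotation": [0, 0, 0]}
  ]
}}

```text
time_s: 8.52
tcp_pos: [0.5001, 0.0404, 0.1754]
tcp_rot: [3.141, 0.049, -0.001]
ft_force: [1.1, -1.0, -1.7]
grip_width: 0.036
```

The projected head corners agree with the picture to within about 2 px: right front nose corner seen at (247,345), predicted (247,347). I'll hold a further second, then measure the dock centre from the unobstructed view.

Request:
{"method": "jog_arm", "body": {
  "plan": [
    {"slide": [0, 0, 0], "rotation": [0, 0, 0]},
    {"slide": [0, 0, 0], "rotation": [0, 0, 0]},
    {"slide": [0, 0, 0], "rotation": [0, 0, 0]},
    {"slide": [0, 0, 0], "rotation": [0, 0, 0]},
    {"slide": [0, 0, 0], "rotation": [0, 0, 0]},
    {"slide": [0, 0, 0], "rotation": [0, 0, 0]},
    {"slide": [0, 0, 0], "rotation": [0, 0, 0]},
    {"slide": [0, 0, 0], "rotation": [0, 0, 0]}
  ]
}}

```text
time_s: 9.52
tcp_pos: [0.5, 0.0404, 0.1754]
tcp_rot: [3.141, 0.049, -0.001]
ft_force: [-0.2, 0.4, -2.3]
grip_width: 0.0355
```

Run:
```python
from h import *
# crop g3d: scene origin (300,120), top origin (130,130), x4. rim-top outer corners, order: -x-y, -x+y, +x+y, +x-y
S=[(82,268),(234,228),(297,350),(134,402)]
T=[(697,374),(509,374),(511,190),(696,188)]
c=[]
for a,b in zip(S,T):
    a=(300+a[0]/4-.4,120+a[1]/4-.4);b=(130+(b[0]-400)/4-.4,130+b[1]/4-.4)
    p,e=tri(a,b);print(p.round(4),round(e,4),plane("scene",a,.02)[:2].round(4),plane("top",b,.02)[:2].round(4));c.append([p,plane("scene",a,.02),plane("top",b,.02)])
print(np.mean(c,0).round(4))
rel((.478,.2715,.182),.03)
```

```text
[0.4291 0.2203 0.0131] 0.0017 [0.4334 0.219 ] [0.4287 0.2182]
[0.4272 0.3229 0.0191] 0.0022 [0.4278 0.3236] [0.427  0.3215]
[0.5283 0.3234 0.0284] 0.0021 [0.524  0.3282] [0.5292 0.3248]
[0.5325 0.2215 0.0164] 0.0026 [0.5341 0.2191] [0.5322 0.2222]
[[0.4792 0.272  0.0193]
 [0.4798 0.2725 0.02  ]
 [0.4793 0.2717 0.02  ]]
t 9.53 tcp [0.5    0.0404 0.1754] slide [ -14.8 -231.6   -6.7] rot [0.0006 0.0004 0.0013] w 0.0355 F [-0.2  0.4 -2.3]
```

Request:
{"method": "jog_arm", "body": {
  "plan": [
    {"slide": [0, 0, -8], "rotation": [0, 0, 0]},
    {"slide": [-1, -20, -10], "rotation": [0, 0, 0]},
    {"slide": [-4, -60, -10], "rotation": [0, 0, 0]},
    {"slide": [-7, -100, -10], "rotation": [0, 0, 0]},
    {"slide": [-9, -140, -10], "rotation": [0, 0, 0]},
    {"slide": [-11, -180, -10], "rotation": [0, 0, 0]},
    {"slide": [-13, -215, -8], "rotation": [0, 0, 0]},
    {"slide": [-14, -231.5, -7], "rotation": [0, 0, 0]},
    {"slide": [-14, -231.5, 0], "rotation": [0, 0, 0]},
    {"slide": [-14, -231.5, 0], "rotation": [0, 0, 0]}
  ]
}}

```text
time_s: 10.78
tcp_pos: [0.4787, 0.2705, 0.1747]
tcp_rot: [3.14, 0.048, -0.002]
ft_force: [0.7, -0.3, -2.2]
grip_width: 0.0356
```

Run:
```python
from h import *
import cv2
rel((.4785,.2723,.054),.03)
a=r.grab_frame("scene");b=r.grab_frame("top")
f=lambda im,x,y:cv2.resize(im[y:y+140,x:x+100],None,fx=4,fy=4,interpolation=cv2.INTER_CUBIC)
cv2.imwrite("pics/g4.png",np.hstack([f(a,310,100),f(b,130,130)]))
```

```text
t 10.78 tcp [0.4787 0.2705 0.1747] slide [ -0.   -2.  120.7] rot [0.0013 0.0014 0.0008] w 0.0356 F [ 0.7 -0.3 -2.2]
```

View pics/g4.png

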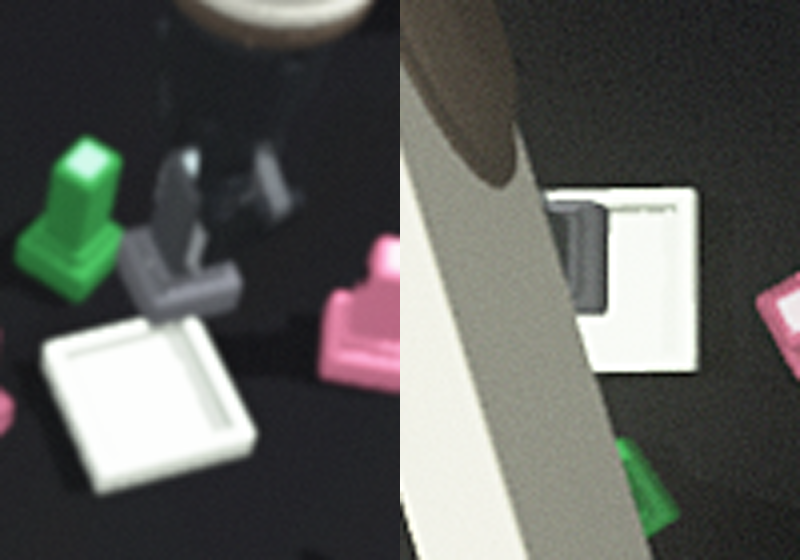

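The reader is still upright in the jaws (scene crop 180,250), above the dock. I'll lower it to about 6 mm above the old height, then check.

Request:
{"method": "jog_arm", "body": {
  "plan": [
    {"slide": [0, -2, 15], "rotation": [0, 0, 0]},
    {"slide": [0, -2, 40], "rotation": [0, 0, 0]},
    {"slide": [0, -2, 70], "rotation": [0, 0, 0]},
    {"slide": [0, -2, 95], "rotation": [0, 0, 0]},
    {"slide": [0, -2, 110], "rotation": [0, 0, 0]},
    {"slide": [0, -2, 115], "rotation": [0, 0, 0]},
    {"slide": [0, -2, 115], "rotation": [0.001, 0.001, 0]},
    {"slide": [0, -2, 115], "rotation": [0.001, 0.001, 0]}
  ]
}}

```text
time_s: 11.88
tcp_pos: [0.4793, 0.2725, 0.0612]
tcp_rot: [-3.141, -0.048, -0.003]
ft_force: [0.1, -0.4, -1.8]
grip_width: 0.0357
```

Run:
```python
from h import *
rel((.4785,.2723,.0535),.03)
```

```text
t 11.88 tcp [0.4793 0.2725 0.0612] slide [-0.9  0.2  7.7] rot [-0.0007 -0.0018  0.0003] w 0.0357 F [ 0.1 -0.4 -1.8]
```

Request:
{"method": "jog_arm", "body": {
  "plan": [
    {"slide": [-0.5, 0, 2], "rotation": [0, -0.002, 0]},
    {"slide": [-0.5, 0, 4], "rotation": [0, -0.002, 0]},
    {"slide": [-0.5, 0, 6], "rotation": [0, -0.002, 0]},
    {"slide": [-0.5, 0, 7], "rotation": [0, -0.002, 0]},
    {"slide": [-0.5, 0, 7.5], "rotation": [0, -0.002, 0]},
    {"slide": [-0.5, 0, 7.5], "rotation": [0, -0.002, 0]},
    {"slide": [-0.5, 0, 7.5], "rotation": [0, -0.002, 0]}
  ]
}}

```text
time_s: 12.75
tcp_pos: [0.4789, 0.2726, 0.0537]
tcp_rot: [-3.141, -0.048, 0.0]
ft_force: [-0.5, 0.6, -1.9]
grip_width: 0.0354
```

Run:
```python
from h import *
rel((.4785,.2723,.0535),.03)
```

```text
t 12.75 tcp [0.4789 0.2726 0.0537] slide [-0.4  0.2  0.2] rot [-0.0007  0.0002  0.0003] w 0.0354 F [-0.5  0.6 -1.9]
```

Request:
{"method": "jog_arm", "body": {
  "plan": [
    {"slide": [0, 0, 0.5], "rotation": [0, 0, 0]},
    {"slide": [0, 0, 1], "rotation": [0, 0, 0]},
    {"slide": [0, 0, 1], "rotation": [0, 0, 0]}
  ]
}}

```text
time_s: 13.12
tcp_pos: [0.4789, 0.2726, 0.0532]
tcp_rot: [-3.14, -0.048, -0.0]
ft_force: [-2.3, 0.0, 4.0]
grip_width: 0.0356
```

Contact: the vertical force rose from -1.9 N to +4 N at TCP z 0.0532, the grasp height. Releasing.

Request:
{"method": "jog_arm", "body": {
  "plan": [
    {"slide": [0, 0, 0], "rotation": [0, 0, 0]},
    {"slide": [0, 0, 0], "rotation": [0, 0, 0]},
    {"slide": [0, 0, 0], "rotation": [0, 0, 0]},
    {"slide": [0, 0, 0], "rotation": [0, 0, 0]},
    {"slide": [0, 0, 0], "rotation": [0, 0, 0]},
    {"slide": [0, 0, 0], "rotation": [0, 0, 0]},
    {"slide": [0, 0, 0], "rotation": [0, 0, 0]},
    {"slide": [0, 0, 0], "rotation": [0, 0, 0]}
  ],
  "gripper": 85
}}

```text
time_s: 14.12
tcp_pos: [0.4789, 0.2726, 0.0532]
tcp_rot: [-3.14, -0.048, -0.0]
ft_force: [-0.2, 0.8, -0.5]
grip_width: 0.085
```

Request:
{"method": "jog_arm", "body": {
  "plan": [
    {"slide": [0, 0, -15], "rotation": [0, 0, 0]},
    {"slide": [0, 0, -50], "rotation": [0, 0, 0]},
    {"slide": [0, 0, -100], "rotation": [0, 0, 0]},
    {"slide": [0, 0, -150], "rotation": [0, 0, 0]},
    {"slide": [0, 0, -180], "rotation": [0, 0, 0]},
    {"slide": [0, 60, -180], "rotation": [0, 0, 0]},
    {"slide": [0, 120, -180], "rotation": [0, 0, 0]},
    {"slide": [0, 180, -180], "rotation": [0, 0, 0]},
    {"slide": [0, 240, -180], "rotation": [0, 0, 0]},
    {"slide": [0, 300, -180], "rotation": [0, 0, 0]},
    {"slide": [0, 360, -180], "rotation": [0, 0, 0]},
    {"slide": [0, 400, -180], "rotation": [0, 0, 0]}
  ]
}}

```text
time_s: 15.62
tcp_pos: [0.4906, -0.1298, 0.2341]
tcp_rot: [-3.141, -0.045, -0.002]
ft_force: [-0.4, 0.3, -0.5]
grip_width: 0.085
```

Run:
```python
from h import *
import cv2
rel((.4785,.2723,.0535),.03)
a=r.grab_frame("scene");b=r.grab_frame("top")
f=lambda im,x,y:cv2.resize(im[y:y+75,x:x+100],None,fx=4,fy=4,interpolation=cv2.INTER_CUBIC)
cv2.imwrite("pics/g5.png",np.vstack([np.hstack([f(a,310,155),f(b,140,165)]),np.hstack([f(a,210,185),f(b,250,160)])]))
cv2.imwrite("pics/s5.png",a)
```

```text
t 15.62 tcp [ 0.4906 -0.1298  0.2341] slide [  -0.8 -402.3  180.6] rot [-0.0001 -0.0012 -0.0012] w 0.085 F [-0.4  0.3 -0.5]
```

View pics/g5.png

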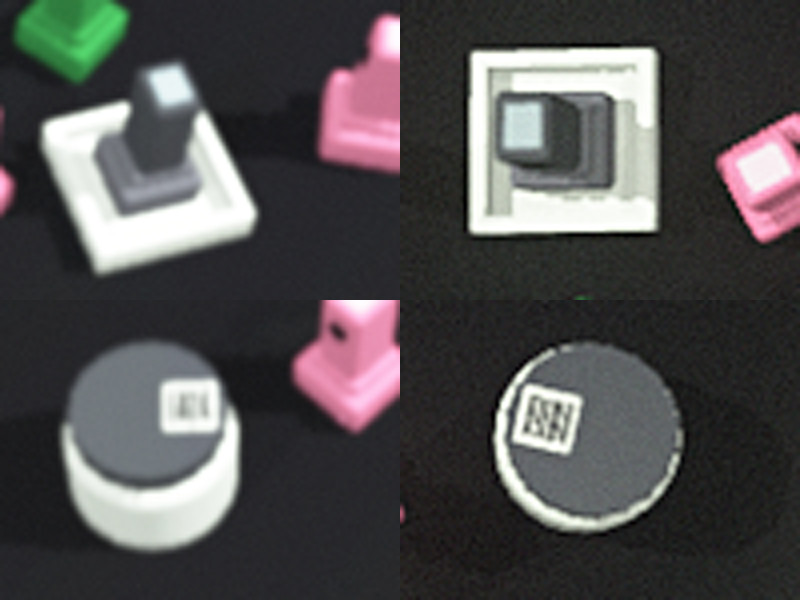

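View pics/s5.png

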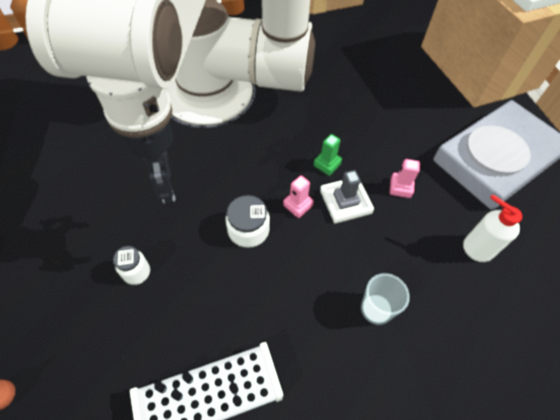

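The reader stands upright in the dock (scene 348,188), close to where it started. Both jars are unmoved (labels at scene 257,211 and 125,257), and the gripper is clear of everything.

Request:
{"method": "jog_arm", "body": {
  "plan": [
    {"slide": [0, 0, 0], "rotation": [0, 0, 0]},
    {"slide": [0, 0, 0], "rotation": [0, 0, 0]},
    {"slide": [0, 0, 0], "rotation": [0, 0, 0]}
  ]
}}

```text
time_s: 16.1
tcp_pos: [0.4908, -0.1298, 0.2339]
tcp_rot: [3.141, 0.044, 0.001]
ft_force: [-0.2, 0.2, 0.1]
grip_width: 0.0854
```

Run:
```python
from bench import r
r.job_done(); print(r.observe()["time_s"])
```

```text
the job is handed in; nothing more can be done
the job is handed in; nothing more can be done
```

I took the grey reader from its dock, with the jaws closed along the handle's 36 mm side and reading 35.9 mm. I held it still for about 2.5 s over the wide jar's label, with the tool at (0.500, 0.040) and the nose about 5 cm above the label. I then stood it back in the dock and let go, and handed the job in at about 16 s; the interface gives no verdict.

**Last checks**
- **Reader:** it stands upright inside the rim, with the release point within about 1 mm of the measured dock centre. Contact came at the same tool height as the grasp (0.0532 m).
- **Jars:** by eye, both labels sit at the same pixels as at the start.
- **Gripper:** it is open, well away from everything, with no load on the force sensor.

**Disagreements**
- The first automatic masks for the wide label and the handle top merged with the bright jar rim and dock. I replaced them with centres read from enlarged crops; the two views then agreed to about 2 mm.
- The dock rim corner heights scattered between 13 and 28 mm around the stated 20 mm, with a mean of 19 mm. I relied on the contact force for the final height.

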